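# Flip the tube block onto the cooling plate

### The arm

A 6-joint arm with a two-finger parallel gripper is mounted at the origin on the work surface. World frame = base frame: x ahead of the robot, y to its left, z up, the work surface at z = 0. Lengths are in m, angles in rad, forces in N, time in s.
With the tool pointing down it reaches from about 0.2 to 0.875 m from the base axis. Payload 3.4 kg.
Tool frame: the origin (TCP) lies at the very end of the fingers, on their centre line; the grasp point (between the pads) lies 19 mm behind it; z points along the fingers, y is the line along which they close (so a half turn about z gives the same grasp; the last joint's range is limited). The gripper opens to 94 mm and grips with 3 to 60 N. Pads are 16 mm wide; open, the fingers measure 119 mm over their backs; the gripper's body (75 mm by 177 mm) begins 78 mm behind the grasp point.
Start: joints at [1.026, 0.276, 1.505, -0, 1.361, -0.121], TCP at [0.236, 0.524, 0.205] pointing down, gripper open.
Joint ranges: [-2.89, 2.89], [-0.75, 2.08], [0.22, 2.7], [-1.18, 4.32], [0.11, 2.71], [-2.7, 2.7]. Speed limits (rad/s): [2.57, 2.57, 3.14, 3.14, 3.14, 3.14].

### API

Orientations are given as a unit quaternion [x, y, z, w].
In Python, from bench import arm, viewer gives the robot as it stands.
- The arm moves only by the shell command python3 -m crank 'ROWS'. ROWS is JSON, a list of rows, each a list of 7 numbers: the shift along the world's x, y, z in units of 50 mm (1.0 is 50 mm), then the turn, a rotation vector about the world's x, y, z in units of 5 degrees (1.0 is 5 degrees), then the closure in counts, from 0 (fully open) to 255 (shut). A call has exactly 5 rows; each row shifts and turns the commanded pose from where the row before left it; what a row does not reach is not made up. A row lasts 1/8 s, in which the tool goes at most 62.5 mm and 10.7 degrees, less where a joint would pass 70% of its speed; a pose out of reach is approached as far as the arm can. A call is refused whole if a number of a shift passes 1 or a number of a turn 1, either way. A call with a gripper value outside its range is refused whole. The fingers move at their own pace and stop on an object; the grip force is fixed at half the most. Time passes only in rows, so rows that do not move let the fingers close, or fill a call up. It gives the time, the measured TCP pose, the force, the opening and the grip force at its end, in the units of the state.
- arm.get_state(): the state, without advancing time (a new reading comes with each control period).
- viewer.read_camera(name): name is "scene" or "top" or "wrist"; returns a dict with "frame" (480x640x3 uint8, blue, green, red), "mtx" (3x3 intrinsics, pixels), "distortion" ([k1, k2, p1, p2, k3] as OpenCV has them; the pictures are not rectified), "extrinsics" (4x4, takes a point from camera to world coordinates). Camera axes: x right, y down, z forward; pixel columns grow to the right and rows downward; lengths in m; the calibration is good to about 2 mm. A picture is of the moment at which its call begins. There is no depth.
- arm.sign_off(): hands the job in; it is judged then, once.
The state is a dict: "t": time; "q": joint angles; "qvel": joint speeds; "tau": joint torques, N m; "position": TCP position; "ee_rot": TCP orientation; "ft_force": force on the tool from outside, world axes, zero at the start; "wrist_torque": the same for the moment, N m; "width": opening from 0.0 (shut) to 1.0 (fully open); "gripper_force": force on a finger pad.
Only numpy, scipy, OpenCV 4.12 (cv2) and the standard library are available. Lean on these libraries where they do the work, as an engineer would, in place of code of your own. Each camera call takes 0.05 s, during which the arm holds its last target. There are 200 camera calls.

### The job

The metal tube block lies on the bench upside down, wells underneath, in front of the low cooling plate. With the fingertips push it against the front edge of the plate, tip it up against that edge and over, so that it comes down on the plate with its wells facing up; then push it along the plate until it is fully home against the stop bar at the back. Do not pick the block up, leave the other things where they are, and finish clear of everything.

Things in the scene. Friction and masses are not known exactly. Their poses are not given: they have to be found in the camera images.
- plate: Low dark steel cooling plate, fixed: 110 mm deep (x), 180 mm wide (y), its top 8 mm above the bench; the front edge is an upright 8 mm step. Origin: middle of that front edge at bench level; x points across the plate to its back, y left, z up. At the left stands a white control box, x 0 to 110, y 92 to 162 mm, 54 mm high with its knobs.
- stop (a point): Middle of the front face of the stop bar along the back of the plate, on the plate's top: plate x = 97 mm, z = 8 mm. The bar spans the plate's width and is 12 mm thick; its top is 20 mm above the bench.
- block: Flat aluminium tube block, loose, 0.17 to 0.34 kg, 72 mm (x) by 100 mm (y) by 18 mm (z). Origin: centre of the 72 x 100 outline on the well face, which is underneath at the start. z points from the well face to the plain base: up at the start, down at the end (origin then 26 mm above the bench). At the start x points roughly along the plate's x.
- lip (a point): Point on the block: middle of the lower edge of its lip, block x = -36, y = 0, z = 13 mm. The lip runs along the whole -x side, away from the plate: from x = -36 to -20 mm the block is only 5 mm thick (z 13 to 18), so at the start a gap 13 mm high and 16 mm deep is open beneath the lip.
- heel (a point): Point on the block: middle of the bottom edge of its +x side as it lies at the start (block x = 36 mm, y = 0, z = 0). That side is a plain upright face 18 mm high, and the block tips up about this edge.
- vial: Bystander, to be left alone: small capped amber vial, 26 mm across, 45 mm high. Origin at its underside.
- jar: Bystander, to be left alone: small white jar with blue cap, 40 mm across, 48 mm high. Origin at its underside.
- tip_rack: Bystander, to be left alone: red pipette-tip rack, 115 x 75 x 53 mm. Origin at its underside.
- pipette: Bystander, to be left alone: white pipette lying on its side, about 260 mm long, 26 mm high. Origin at its underside.
- bottle: Bystander, to be left alone: clear bottle with an orange cap, 68 mm across, 150 mm high. Origin at its underside.
- calculator: Bystander, to be left alone: black calculator lying flat, 110 x 70 x 11 mm. Origin at its underside.
Things that resemble listed ones, but are neither listed nor needed, are in the scene too. There is more than one size of the block; the job needs the largest.

How it is judged:
On the way, in this order (a step that is already met when the one before it is completed fails the run):
1. the block is tipped up steeply (40 to 85 degrees), its lower edge down on the bench at the plate's front edge (angle between block's own z axis and vertical between 0.7 and 1.48 rad and height (world z) of heel below 0.018 m and x of heel in the frame of plate between -0.035 and 0.005 m), for 0.05 s.
2. the block has gone over and lies flat on the plate, wells up (angle between block's own z axis and vertical above 3.05 rad and z of block in the frame of plate between 0.023 and 0.029 m), for 0.1 s.
At the end, for the whole second after the job is handed in: The block lies at rest flat on the plate, wells up, within 5 mm of the stop bar and square to it within 4 degrees, and wholly on the plate sideways (centre within 42 mm of the plate's middle) (all of step 2 and x of block in the frame of plate between 0.056 and 0.065 m and y of block in the frame of plate between -0.042 and 0.042 m and angle between the x axis of block and the x axis of plate, either way round below 0.07 rad and linear speed of block below 0.01 m/s); the robot touches nothing.
It fails at once if the block is picked up: its tipping edge 20 mm or more above the bench while it is still less than 70 degrees tipped, or more than 50 mm at any time ((height (world z) of heel above 0.02 m and angle between block's own z axis and vertical below 1.22 rad) or height (world z) of heel above 0.05 m).
It fails at once if a bystander is moved more than 15 mm (distance of any of vial, jar, tip_rack, pipette, bottle, calculator from where it was at the start of the episode above 0.015 m).
It also fails if it takes over 48 s, if anything falls off the work surface, if the arm or the gripper's body presses on something with over 40 N, if the wrist force passes 120 N, or if a joint passes its speed limit or range.

## Working session

There is one attempt and no reset: what is moved stays moved. The work goes in short steps, Python scripts to look and compute and a shell command to move; the robot and the scene stay as the last step left them, time stands still between calls to the robot, and variables do not carry over. Pictures are saved under pics/ and viewed, at most 10 in all, crops included, and the job is handed in when it is done.

```bash
mkdir -p pics; cat > h.py <<'E'
import numpy as np, cv2
from bench import arm, viewer
def grab(n):
    c=viewer.read_camera(n); return c
def ray(c,u,v):
    p=cv2.undistortPoints(np.array([[[u,v]]],float),np.array(c["mtx"]),np.array(c["distortion"]))[0,0]
    E=np.array(c["extrinsics"]); return E[:3,3],E[:3,:3]@np.array([p[0],p[1],1])
def onz(c,u,v,z):
    o,d=ray(c,u,v); return o+d*(z-o[2])/d[2]
def proj(c,P):
    E=np.linalg.inv(np.array(c["extrinsics"])); 
    return cv2.projectPoints(np.atleast_2d(np.array(P,float)),cv2.Rodrigues(E[:3,:3])[0],E[:3,3],np.array(c["mtx"]),np.array(c["distortion"]))[0][:,0]
E
python3 - <<'E'
from h import *
import pickle
for n in ("top","scene"):
    c=grab(n); cv2.imwrite(f"pics/{n}0.png",c["frame"]); pickle.dump(c,open(f"{n}0.pkl","wb"))
    print(n,np.round(np.array(c["extrinsics"]),3).tolist())
s=arm.get_state();print(s)
E
```

```text
top [[0.003, -1.0, 0.024, 0.532], [-0.999, -0.004, -0.033, 0.05], [0.033, -0.024, -0.999, 0.904], [0.0, 0.0, 0.0, 1.0]]
scene [[0.025, 0.802, -0.597, 1.03], [1.0, -0.025, 0.008, 0.044], [-0.008, -0.597, -0.802, 0.636], [0.0, 0.0, 0.0, 1.0]]
{'t': 0.1, 'q': array([ 1.02605240e+00,  2.76508836e-01,  1.50595264e+00, -4.09948130e-05,
        1.36068126e+00, -1.20981013e-01]), 'qvel': array([ 0.00076456, -0.00167145, -0.00211819, -0.00115097,  0.00060016,
        0.00205426]), 'tau': array([ 1.41965975e-03, -4.05452693e+01, -2.37779599e+01,  7.02984422e-02,
        2.99733190e-02, -4.87955140e-05]), 'position': array([0.23619507, 0.52372255, 0.20472577]), 'ee_rot': array([ 2.10295396e-01,  9.77637584e-01, -7.39047491e-04, -2.34300833e-04]), 'ft_force': array([-0.82165794, -0.89120015,  0.43190994]), 'wrist_torque': array([ 0.05531865,  0.05241183, -0.00182096]), 'gripper_force': 0.0, 'width': 1.0007149083466353}
```

View pics/top0.png

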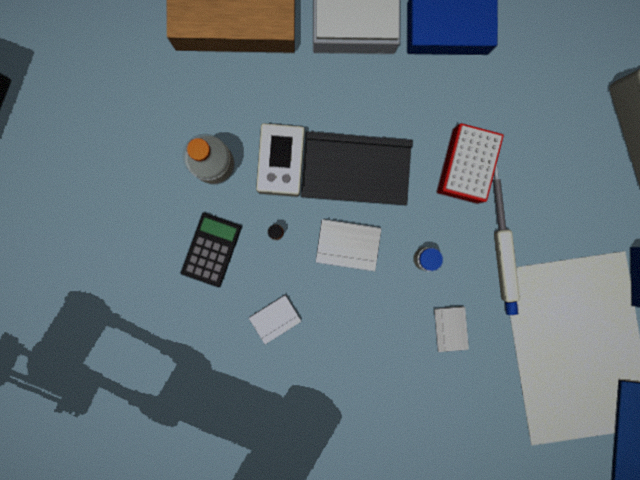

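View pics/scene0.png

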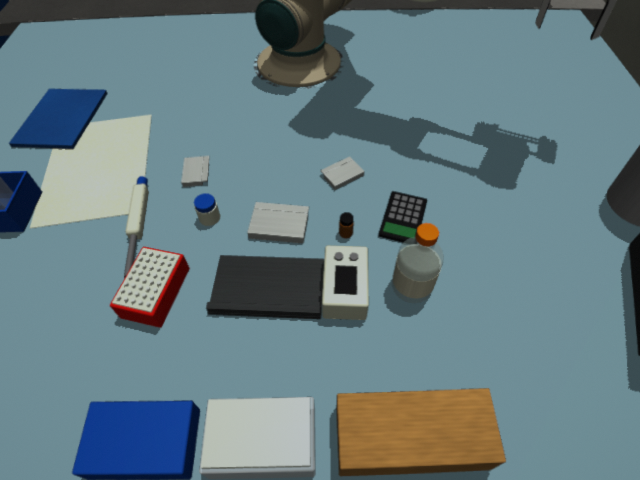

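The top view (up is world +x, left is +y) shows the plate at about (357,170), with the box to its left. Three blocks are in view: (349,245), (275,319) and (452,329). The first looks largest and lies in front of the plate with its lip line on the near side. I'll measure all three and confirm in one crop.

```bash
python3 - <<'E'
from h import *
import pickle
c=pickle.load(open("top0.pkl","rb")); f=c["frame"]; g=cv2.cvtColor(f,cv2.COLOR_BGR2HSV)
def cont(m,seed):
    n,l,st,_=cv2.connectedComponentsWithStats(m.astype(np.uint8)); 
    return cv2.findContours((l==l[seed[1],seed[0]]).astype(np.uint8),0,2)[0]
white=(g[...,1]<45)&(g[...,2]>110)
for s in ((349,238),(280,318),(452,340)):
    m=cv2.morphologyEx(white.astype(np.uint8),cv2.MORPH_CLOSE,np.ones((5,5)))
    k=max(cont(m,s),key=len); P=cv2.boxPoints(cv2.minAreaRect(k)); W=np.array([onz(c,*p,.018)[:2] for p in P])
    e=[np.linalg.norm(W[i]-W[i-1]) for i in range(4)]
    print("blk",np.round(P).tolist(),np.round(W,3).tolist(),np.round(e,3),"cen",W.mean(0).round(4))
    d=W[2]-W[1];d2=W[1]-W[0];print(np.degrees(np.arctan2(d[1],d[0])),np.degrees(np.arctan2(d2[1],d2[0])))
dark=(g[...,2]<70); 
k=max(cont(dark,(350,185)),key=len); P=cv2.approxPolyDP(k,4,True)[:,0]
print("plate",P.tolist())
for p in P: print(onz(c,*map(float,p),.008).round(4), onz(c,*map(float,p),.02).round(4))
crop=cv2.resize(f[110:350,230:480],None,fx=2.5,fy=2.5,interpolation=cv2.INTER_CUBIC); cv2.imwrite("pics/crop1.png",cv2.convertScaleAbs(crop,alpha=1.3))
E
```

```text
blk [[314.0, 262.0], [321.0, 218.0], [382.0, 228.0], [375.0, 272.0]] [[0.502, 0.026], [0.575, 0.015], [0.56, -0.086], [0.487, -0.075]] [0.102 0.073 0.102 0.074] cen [ 0.5307 -0.0302]
-98.4978724329075 -8.582676627085089
blk [[247.0, 318.0], [285.0, 294.0], [302.0, 321.0], [264.0, 345.0]] [[0.411, 0.136], [0.449, 0.075], [0.405, 0.047], [0.367, 0.108]] [0.052 0.072 0.053 0.072] cen [0.408  0.0911]
-147.72925140617843 -58.008902546088876
blk [[434.0, 309.0], [465.0, 307.0], [469.0, 350.0], [437.0, 352.0]] [[0.425, -0.173], [0.429, -0.225], [0.358, -0.23], [0.354, -0.178]] [0.071 0.053 0.071 0.052] cen [ 0.3916 -0.2017]
-176.02750610166152 -85.51786632756404
plate [[305, 129], [301, 196], [406, 203], [411, 140]]
[0.7254 0.0418 0.008 ] [0.7228 0.0419 0.02  ]
[0.6127 0.0482 0.008 ] [0.6116 0.0482 0.02  ]
[ 0.6018 -0.1288  0.008 ] [ 0.6009 -0.1264  0.02  ]
[ 0.7083 -0.1372  0.008 ] [ 0.706  -0.1347  0.02  ]
```

View pics/crop1.png

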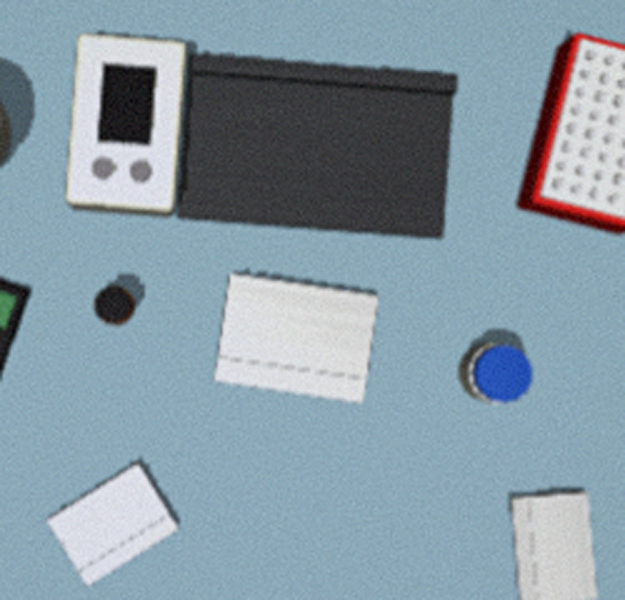

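The crop settles it: the block at (349,245) measures 102 x 73 mm, the other two about 72 x 52, and its dashed lip line is on the near side. Heights and sizes check out. The plate origin is about (0.607, -0.040) with yaw -3.5°, and the lip is about (0.495, -0.025). I'm moving to a tilted pre-contact pose now.

```bash
python3 -m crank '[[0.3,-0.9,0,0,0,1,128],[0.35,-0.92,0,0,0,1,128],[0.35,-0.92,0,0,0,1,128],[0.35,-0.92,0,0,0,1,128],[0.35,-0.92,0,0,0,0.16,128]]'
python3 -m crank '[[0.35,-0.92,-0.2,-0.06,-1,0,128],[0.35,-0.92,-0.2,-0.06,-1,0,128],[0.35,-0.92,-0.3,-0.06,-1,0,128],[0.35,-0.92,-0.3,-0.06,-1,0,128],[0.35,-0.92,-0.3,-0.06,-1,0,128]]'
python3 -m crank '[[0.35,-0.92,-0.3,-0.06,-1,0,128],[0.28,-0.86,-0.3,0,0,0,128],[0,0,-0.3,0,0,0,128],[0,0,-0.3,0,0,0,128],[0,0,0,0,0,0,128]]'
python3 - <<'E'
from h import *
import pickle
s=arm.get_state(); print(s["t"],s["position"].round(4),s["ft_force"].round(2),s["width"]);
from scipy.spatial.transform import Rotation as R
print(R.from_quat(s["ee_rot"]).as_matrix().round(3))
a=grab("scene");pickle.dump(a,open("scene1.pkl","wb"));w=grab("wrist")["frame"]
i=np.hstack([cv2.resize(a["frame"][100:340,160:400],(400,400)),cv2.resize(w,(400,300))[:, :] if 0 else cv2.copyMakeBorder(cv2.resize(w,(400,300)),0,100,0,0,0)])
cv2.imwrite("pics/p1.png",i)
E
```

```text
t: 0.72
position: [0.3216, 0.2936, 0.2052]
ee_rot: [0.03, 1.0, -0.0, -0.0]
ft_force: [0.6, -0.2, -0.7]
width: 0.511
gripper_force: 0.0
t: 1.35
position: [0.4091, 0.064, 0.1404]
ee_rot: [0.029, 0.975, -0.007, 0.219]
ft_force: [0.3, 1.4, -0.1]
width: 0.495
gripper_force: 0.0
t: 1.98
position: [0.4336, -0.003, 0.0838]
ee_rot: [0.028, 0.969, -0.003, 0.247]
ft_force: [-0.2, 1.4, 0.9]
width: 0.497
gripper_force: 0.0
1.975 [ 0.4336 -0.003   0.0838] [-0.24  1.42  0.93] 0.4968018197430243
[[-0.876  0.056  0.479]
 [ 0.053  0.998 -0.019]
 [-0.479  0.009 -0.878]]
```

View pics/p1.png

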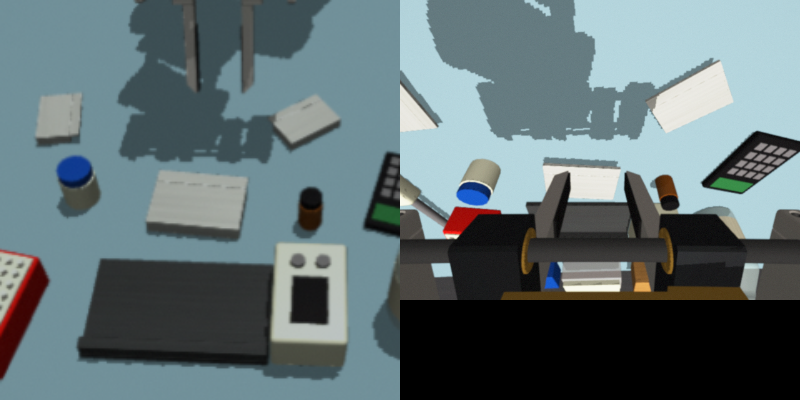

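The left crop shows the fingers above and behind the block's lip, at about (190,85) and (248,85). The block is at (197,203), and the fingertips taper to points, which helps the hooking. Nothing has been disturbed. Next I descend and go under the lip.

```bash
python3 -m crank '[[0.1,-0.2,-0.4,-0.06,-0.8,0,128],[0.1,-0.22,-0.4,-0.06,-0.8,0,128],[0.1,0,-0.4,0,0,0,128],[0,0,-0.3,0,0,0,128],[0,0,0,0,0,0,128]]'
python3 - <<'E'
from h import *
s=arm.get_state(); print(s["position"].round(4),s["ft_force"].round(2))
from scipy.spatial.transform import Rotation as R
print(R.from_quat(s["ee_rot"]).as_matrix().round(3)[:,2])
E
```

```text
t: 2.7
position: [0.4547, 0.0049, 0.0566]
ee_rot: [0.025, 0.961, -0.004, 0.277]
ft_force: [-1.2, 0.5, -1.8]
width: 0.501
gripper_force: 0.0
[0.4547 0.0049 0.0566] [-1.24  0.53 -1.8 ]
[ 0.531 -0.021 -0.847]
```

```bash
python3 -m crank '[[0,-0.4,0,0,0,0,128],[0,0,0,0,0,0,128],[0,0,-0.4,0,0,0,128],[0,0,0,0,0,0,128],[0,0,0,0,0,0,128]]'
python3 -c "
from h import *
s=arm.get_state(); print(s['position'].round(4),s['q'].round(3),s['qvel'].round(3),s['ft_force'].round(2))"
```

```text
t: 3.32
position: [0.4562, -0.0102, 0.0493]
ee_rot: [0.028, 0.963, -0.008, 0.267]
ft_force: [-0.7, -0.7, 1.0]
width: 0.499
gripper_force: 0.0
[ 0.4562 -0.0102  0.0493] [-0.27   0.088  2.446  0.955  0.133 -2.704] [-0.008 -0.006 -0.002 -0.002  0.001  0.002] [-0.75 -0.7   1.  ]
```

The wrist is near its straight-arm singularity: q5 is 0.13 and q6 is at its limit. A smaller forward tilt of about 20° keeps well clear of that, and the lip edge still bears on the finger fronts. I'm backing the tilt off.

```bash
python3 -m crank '[[0,0,0.3,0.06,1,0,128],[0,0,0,0.06,1,0,128],[0,0,0,0.03,0.5,0,128],[0,0,0,0,0,0,128],[0,0,0,0,0,0,128]]'
cat > st.py <<'E'
from h import *
from scipy.spatial.transform import Rotation as R
s=arm.get_state(); M=R.from_quat(s["ee_rot"]).as_matrix()
print(round(s["t"],2),"pos",s['position'].round(4),"q",s['q'].round(2),"F",s['ft_force'].round(1))
print("tilt fwd",np.degrees(np.arctan2(M[0,2],-M[2,2])).round(1),"zy",M[1,2].round(3),"y yaw",np.degrees(np.arctan2(M[1,1],M[0,1])).round(1),"yz",M[2,1].round(3))
E
python3 st.py
```

```text
t: 3.95
position: [0.4622, 0.0036, 0.0566]
ee_rot: [0.023, 0.978, 0.013, 0.206]
ft_force: [-0.3, -0.0, 0.1]
width: 0.496
gripper_force: 0.0
3.95 pos [0.4622 0.0036 0.0566] q [-0.24  0.09  2.31  0.32  0.36 -2.04] F [-0.3 -0.   0.1]
tilt fwd 23.8 zy 0.015 y yaw 87.7 yz 0.034
```

```bash
python3 -m crank '[[0,-0.3,0,-0.45,0.7,-0.24,128],[-0.04,-0.25,-0.3,0,0,0,128],[0,0,-0.3,0,0,0,128],[0,0,-0.2,0,0,0,128],[0,0,0,0,0,0,128]]'
python3 st.py
```

```text
t: 4.58
position: [0.4599, -0.024, 0.0161]
ee_rot: [0.03, 0.984, -0.01, 0.176]
ft_force: [0.6, -1.4, 0.6]
width: 0.498
gripper_force: 0.0
4.58 pos [ 0.4599 -0.024   0.0161] q [-0.25  0.18  2.32  0.2   0.3  -1.95] F [ 0.6 -1.4  0.6]
tilt fwd 20.2 zy -0.029 y yaw 86.5 yz -0.008
```

```bash
python3 -m crank '[[0,0,-0.2,0,0,0,128],[0.25,-0.015,0,0,0,0,128],[0.25,-0.015,0,0,0,0,128],[0.2,-0.012,0,0,0,0,128],[0.2,-0.012,0,0,0,0,128]]'
python3 st.py
python3 -m crank '[[0.15,-0.01,0,0,0,0,128],[0.15,-0.01,0,0,0,0,128],[0.1,-0.005,0,0,0,0,128],[0,0,0,0,0,0,128],[0,0,0,0,0,0,128]]'
python3 st.py
```

```text
t: 5.2
position: [0.5062, -0.0269, 0.0069]
ee_rot: [0.029, 0.984, -0.01, 0.176]
ft_force: [-1.8, -0.1, 0.6]
width: 0.498
gripper_force: 0.9
5.2 pos [ 0.5062 -0.0269  0.0069] q [-0.23  0.26  2.24  0.17  0.3  -1.9 ] F [-1.8 -0.1  0.6]
tilt fwd 20.3 zy -0.029 y yaw 86.5 yz -0.009
t: 5.82
position: [0.5256, -0.0281, 0.0069]
ee_rot: [0.03, 0.984, -0.01, 0.177]
ft_force: [-1.9, 1.7, -1.8]
width: 0.499
gripper_force: 1.0
5.83 pos [ 0.5256 -0.0281  0.0069] q [-0.22  0.28  2.2   0.15  0.31 -1.87] F [-1.9  1.7 -1.8]
tilt fwd 20.3 zy -0.03 y yaw 86.5 yz -0.009
```

```bash
python3 -m crank '[[0.08,-0.005,0,0,0,0,128],[0.08,-0.005,0,0,0,0,128],[0,0,0,0,0,0,128],[0,0,0,0,0,0,128],[0,0,0,0,0,0,128]]'
python3 st.py
python3 - <<'E'
from h import *
a=grab("scene")["frame"];t=grab("top")["frame"]
cv2.imwrite("pics/p2.png",np.hstack([cv2.resize(a[160:300,190:330],(400,400)),cv2.resize(t[130:290,280:440],(400,400))]))
E
```

```text
t: 6.45
position: [0.5271, -0.027, 0.0041]
ee_rot: [0.03, 0.985, -0.008, 0.171]
ft_force: [-11.1, -0.1, 1.3]
width: 0.496
gripper_force: 5.0
6.45 pos [ 0.5271 -0.027   0.0041] q [-0.22  0.29  2.19  0.15  0.33 -1.86] F [-11.1  -0.1   1.3]
tilt fwd 19.6 zy -0.026 y yaw 86.5 yz -0.006
```

View pics/p2.png

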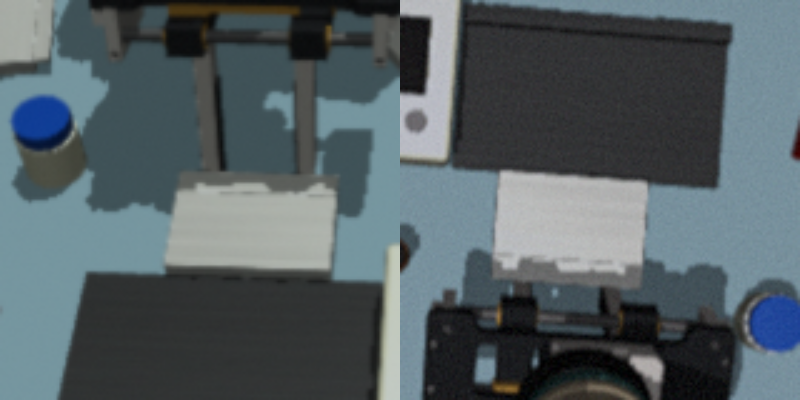

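The block is flush and square against the plate's front edge (left crop: edge at about (250,270)), with both fingertips under the lip. Contact force is 11 N. Now I tip it along the lip-edge arc.

```bash
python3 -m crank '[[0.035,-0.002,0.18,0,0,0,128],[0.035,-0.002,0.18,0,0,0,128],[0.08,-0.005,0.16,0,0,0,128],[0.08,-0.005,0.16,0,0,0,128],[0,0,0,0,0,0,128]]'
python3 st.py
python3 - <<'E'
from h import *
a=grab("scene")["frame"];t=grab("top")["frame"]
cv2.imwrite("pics/p3.png",np.hstack([cv2.resize(a[160:300,190:330],(400,400)),cv2.resize(t[130:290,280:440],(400,400))]))
E
```

```text
t: 7.18
position: [0.5472, -0.03, 0.0424]
ee_rot: [0.029, 0.983, -0.01, 0.179]
ft_force: [-2.2, 0.8, 0.1]
width: 0.497
gripper_force: 0.9
7.17 pos [ 0.5472 -0.03    0.0424] q [-0.21  0.24  2.12  0.11  0.43 -1.81] F [-2.2  0.8  0.1]
tilt fwd 20.6 zy -0.031 y yaw 86.5 yz -0.01
```

View pics/p3.png

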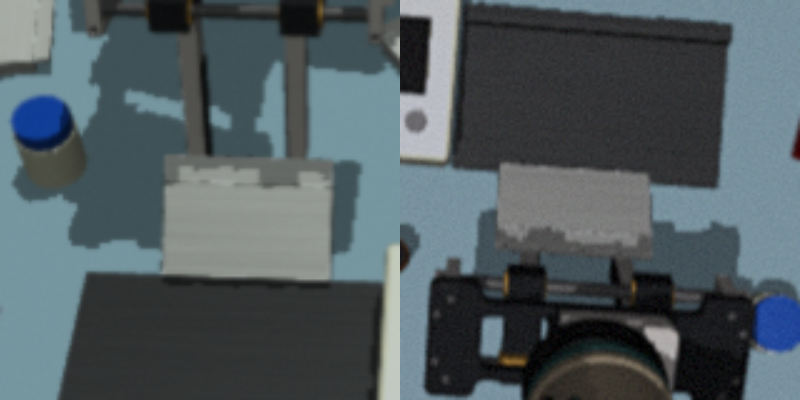

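It is tipping well. In the top crop the block is foreshortened, lip up at about (575,240), and the heel stays on the plate edge. I'm continuing along the arc.

```bash
python3 -m crank '[[0.11,-0.007,0.13,0,0,0,128],[0.11,-0.007,0.13,0,0,0,128],[0.12,-0.007,0.09,0,0,0,128],[0.12,-0.007,0.09,0,0,0,128],[0,0,0,0,0,0,128]]'
python3 st.py
python3 - <<'E'
from h import *
a=grab("scene")["frame"];t=grab("top")["frame"]
cv2.imwrite("pics/p4.png",np.hstack([cv2.resize(a[160:300,190:330],(400,400)),cv2.resize(t[130:290,280:440],(400,400))]))
E
```

```text
t: 7.9
position: [0.5697, -0.0311, 0.0638]
ee_rot: [0.029, 0.984, -0.01, 0.178]
ft_force: [-1.2, 0.7, 1.0]
width: 0.498
gripper_force: 0.3
7.9 pos [ 0.5697 -0.0311  0.0638] q [-0.21  0.24  2.04  0.09  0.51 -1.78] F [-1.2  0.7  1. ]
tilt fwd 20.4 zy -0.03 y yaw 86.5 yz -0.009
```

View pics/p4.png

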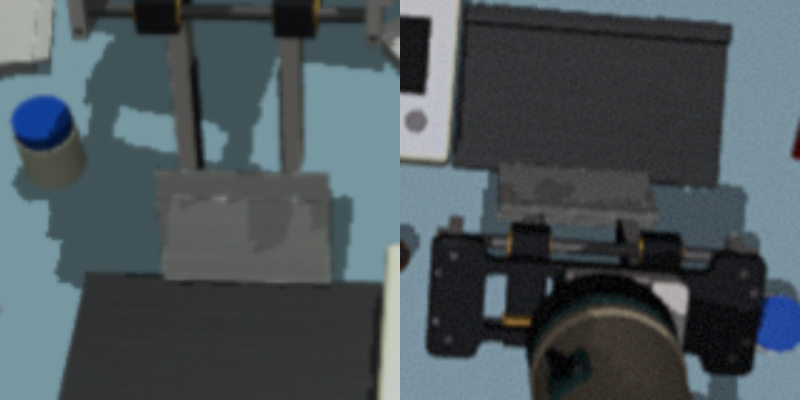

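The block is now at about 60° with its heel on the bench at the plate edge, which should meet step 1. Next I push it through vertical and over.

```bash
python3 -m crank '[[0.16,-0.01,0.04,0,0,0,128],[0.16,-0.01,0.03,0,0,0,128],[0.17,-0.01,0,0,0,0,128],[0.18,-0.01,-0.02,0,0,0,128],[0,0,0,0,0,0,128]]'
python3 st.py
python3 -m crank '[[0.16,-0.01,-0.05,0,0,0,128],[0.16,-0.01,-0.07,0,0,0,128],[0.16,-0.01,-0.07,0,0,0,128],[0,0,0,0,0,0,128],[0,0,0,0,0,0,128]]'
python3 st.py
python3 - <<'E'
from h import *
a=grab("scene")["frame"];t=grab("top")["frame"]
cv2.imwrite("pics/p5.png",np.hstack([cv2.resize(a[160:340,190:370],(400,400)),cv2.resize(t[130:290,280:440],(400,400))]))
E
```

```text
t: 8.62
position: [0.6046, -0.0332, 0.0668]
ee_rot: [0.03, 0.983, -0.01, 0.179]
ft_force: [-0.7, 0.7, 4.3]
width: 0.5
gripper_force: 2.7
8.62 pos [ 0.6046 -0.0332  0.0668] q [-0.19  0.28  1.97  0.07  0.54 -1.76] F [-0.7  0.7  4.3]
tilt fwd 20.6 zy -0.03 y yaw 86.4 yz -0.009
t: 9.25
position: [0.6246, -0.0342, 0.0548]
ee_rot: [0.03, 0.984, -0.01, 0.175]
ft_force: [-0.4, 0.0, -0.3]
width: 0.499
gripper_force: 0.0
9.25 pos [ 0.6246 -0.0342  0.0548] q [-0.19  0.32  1.94  0.07  0.53 -1.75] F [-0.4  0.  -0.3]
tilt fwd 20.2 zy -0.029 y yaw 86.5 yz -0.009
```

View pics/p5.png

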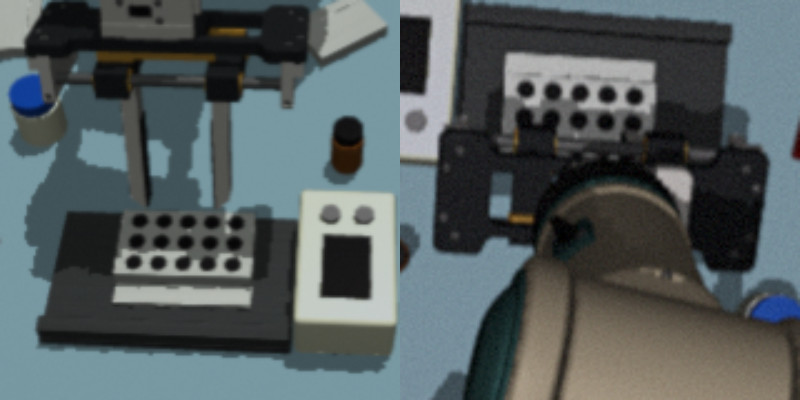

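The block is over: wells up on the plate, centred at about (185,245) in the left crop. The fingers now go back and down behind it, to push it home.

```bash
python3 -m crank '[[-0.4,0.024,0,0,0,0,128],[-0.4,0.024,0,0,0,0,128],[-0.35,0.02,-0.15,0,0,0,128],[0,0,-0.3,0,0,0,128],[0,0,-0.3,0,0,0,128]]'
python3 -m crank '[[0,0,0,0,0,0,128],[0.2,-0.012,0,0,0,0,128],[0.2,-0.012,0,0,0,0,128],[0,0,0,0,0,0,128],[0,0,0,0,0,0,128]]'
python3 st.py
python3 - <<'E'
from h import *
import pickle
c=grab("scene");f=c["frame"];pickle.dump(c,open("scene2.pkl","wb"))
g=cv2.cvtColor(f,cv2.COLOR_BGR2HSV);m=((g[...,2]>75)&(g[...,1]<60)).astype(np.uint8)
m[:, :190]=0;m[:,320:]=0;m[:225]=0;m[320:]=0
m=cv2.morphologyEx(m,cv2.MORPH_OPEN,np.ones((3,3)));m=cv2.morphologyEx(m,cv2.MORPH_CLOSE,np.ones((13,13)))
k=max(cv2.findContours(m,0,2)[0],key=cv2.contourArea);P=cv2.approxPolyDP(k,5,True)[:,0]
o=np.array([.607,-.040]);a=np.radians(-3.5);Rm=np.array([[np.cos(a),np.sin(a)],[-np.sin(a),np.cos(a)]])
for p in P: W=onz(c,*map(float,p),.026)[:2];print(p,W.round(4),"plate",(Rm@(W-o)).round(4))
E
```

```text
t: 9.98
position: [0.5679, -0.031, 0.0183]
ee_rot: [0.03, 0.984, -0.01, 0.177]
ft_force: [-1.4, 0.7, 0.6]
width: 0.494
gripper_force: 0.0
t: 10.6
position: [0.5885, -0.0321, 0.0187]
ee_rot: [0.029, 0.984, -0.01, 0.177]
ft_force: [-0.6, 0.2, -0.3]
width: 0.497
gripper_force: 0.0
10.6 pos [ 0.5885 -0.0321  0.0187] q [-0.2   0.33  2.06  0.1   0.4  -1.8 ] F [-0.6  0.2 -0.3]
tilt fwd 20.3 zy -0.03 y yaw 86.5 yz -0.009
[252 225] [ 0.5507 -0.0757] plate [-0.054  -0.0391]
[254 253] [ 0.6105 -0.068 ] plate [ 0.0052 -0.0277]
[245 254] [ 0.612 -0.083] plate [ 0.0076 -0.0426]
[240 295] [ 0.6898 -0.0846] plate [ 0.0854 -0.0395]
[302 297] [0.6961 0.0129] plate [0.0857 0.0583]
[304 255] [0.617  0.0159] plate [0.0066 0.0564]
[296 254] [0.6146 0.0025] plate [0.005  0.0429]
[294 225] [ 0.553  -0.0018] plate [-0.0562  0.0349]
[290 254] [ 0.6143 -0.0075] plate [0.0053 0.0329]
[260 254] [ 0.6128 -0.0578] plate [ 0.0069 -0.0174]
[258 225] [ 0.551  -0.0651] plate [-0.0544 -0.0285]
```

```bash
python3 -m crank '[[0.15,-0.009,0,0,0,0,128],[0.15,-0.009,0,0,0,0,128],[0.15,-0.009,0,0,0,0,128],[0.15,-0.009,0,0,0,0,128],[0.08,-0.005,0,0,0,0,128]]'
python3 -m crank '[[0.06,-0.004,0,0,0,0,128],[0.06,-0.004,0,0,0,0,128],[0,0,0,0,0,0,128],[0,0,0,0,0,0,128],[0,0,0,0,0,0,128]]'; python3 st.py
```

```text
t: 11.28
position: [0.6218, -0.034, 0.018]
ee_rot: [0.029, 0.984, -0.01, 0.176]
ft_force: [-9.0, 0.8, 5.5]
width: 0.499
gripper_force: 4.1
t: 11.9
position: [0.6224, -0.0334, 0.0164]
ee_rot: [0.029, 0.985, -0.009, 0.171]
ft_force: [-14.2, 0.2, 9.7]
width: 0.495
gripper_force: 6.9
11.9 pos [ 0.6224 -0.0334  0.0164] q [-0.19  0.37  1.98  0.08  0.45 -1.77] F [-14.2   0.2   9.7]
tilt fwd 19.7 zy -0.028 y yaw 86.5 yz -0.008
```

It stalled with 14 N where the stop is expected. I'm backing off to check.

```bash
python3 -m crank '[[-0.3,0.02,0,0,0,0,128],[-0.5,0.03,0,0,0,0,128],[-0.5,0.03,0.5,0,0,0,128],[-0.9,0.3,0.6,0,0,0,128],[-0.9,0.3,0.6,0,0,0,128]]'
python3 -m crank '[[-0.5,0.8,0.6,0,0,0,128],[-0.2,0.9,0.5,0,0,0,128],[0,0.9,0.3,0,0,0,128],[0,0.9,0,0,0,0,128],[0,0,0,0,0,0,128]]'; python3 st.py
python3 - <<'E'
from h import *
import pickle
a=grab("scene");c=grab("top");t=c["frame"];pickle.dump(c,open("top2.pkl","wb"))
cv2.imwrite("pics/p6.png",np.hstack([cv2.resize(a["frame"][180:340,190:350],(400,400)),cv2.resize(t[110:270,280:440],(400,400))]))
g=cv2.cvtColor(t,cv2.COLOR_BGR2HSV)
m=((g[...,2]>100)&(g[...,1]<60)).astype(np.uint8);m[:,:309]=0;m[:,425:]=0;m[:110]=0;m[215:]=0
m=cv2.morphologyEx(m,cv2.MORPH_CLOSE,np.ones((9,9)))
k=max(cv2.findContours(m,0,2)[0],key=cv2.contourArea);P=cv2.boxPoints(cv2.minAreaRect(k))
o=np.array([.607,-.040]);an=np.radians(-3.5);Rm=np.array([[np.cos(an),np.sin(an)],[-np.sin(an),np.cos(an)]])
for p in P: W=onz(c,*map(float,p),.024)[:2];print(p.round(),W.round(4),"plate",(Rm@(W-o)).round(4))
E
```

```text
t: 12.52
position: [0.4733, -0.0007, 0.1047]
ee_rot: [0.03, 0.984, -0.01, 0.178]
ft_force: [0.8, 0.1, 0.1]
width: 0.5
gripper_force: 0.0
t: 13.15
position: [0.4393, 0.1778, 0.1746]
ee_rot: [0.027, 0.984, -0.008, 0.178]
ft_force: [0.6, 0.4, -0.2]
width: 0.497
gripper_force: 0.0
13.15 pos [0.4393 0.1778 0.1746] q [ 0.36 -0.02  2.01 -0.2   0.83 -1.04] F [ 0.6  0.4 -0.2]
tilt fwd 20.5 zy -0.026 y yaw 86.8 yz -0.007
[309. 110.] [0.7534 0.0355] plate [0.1415 0.0843]
[424. 110.] [ 0.7552 -0.1554] plate [ 0.155  -0.1061]
[424. 214.] [ 0.5825 -0.1555] plate [-0.0174 -0.1168]
[309. 214.] [0.5816 0.0349] plate [-0.0299  0.0732]
```

View pics/p6.png

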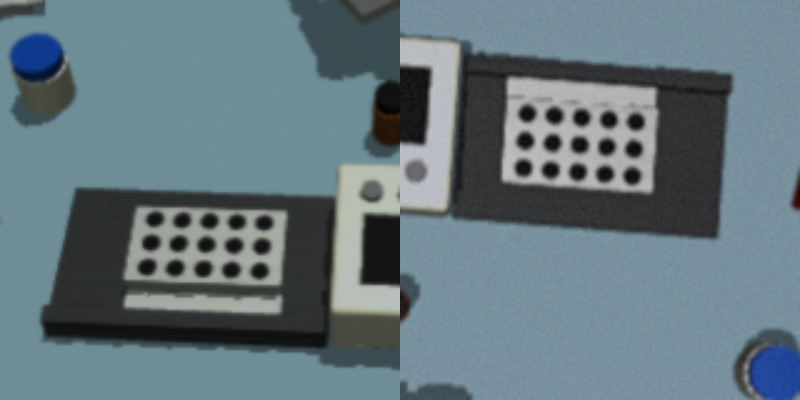

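The block lies wells up and square by eye, with its lip side up at the bar in both crops: about (205,303) left, (580,88) right. I'll put a number on the gap from the stored picture.

```bash
python3 - <<'E'
from h import *
import pickle
c=pickle.load(open("top2.pkl","rb"));t=c["frame"];g=cv2.cvtColor(t,cv2.COLOR_BGR2HSV)
m=((g[...,2]>110)&(g[...,1]<60)).astype(np.uint8)
m=cv2.morphologyEx(m,cv2.MORPH_CLOSE,np.ones((7,7)));n,l,st,_=cv2.connectedComponentsWithStats(m)
k=max(cv2.findContours((l==l[148,350]).astype(np.uint8),0,2)[0],key=cv2.contourArea)
P=cv2.boxPoints(cv2.minAreaRect(k));print(cv2.contourArea(k))
o=np.array([.607,-.040]);an=np.radians(-3.5);Rm=np.array([[np.cos(an),np.sin(an)],[-np.sin(an),np.cos(an)]])
Q=[]
for p in P: W=onz(c,*map(float,p),.024)[:2];Q.append(Rm@(W-o));print(p.round(1),"plate",Q[-1].round(4))
print("centre",np.mean(Q,0).round(4))
for u in (322,345,375,395): print(u,[int(x) for x in t[128:150,u].mean(1)])
E
```

```text
2453.5
[320.  182.6] plate [0.0231 0.0584]
[323.1 140.3] plate [0.0932 0.0579]
[383.2 144.6] plate [ 0.093 -0.042]
[380.2 186.9] plate [ 0.0227 -0.0413]
centre [0.058  0.0083]
322 [138, 140, 137, 102, 71, 46, 45, 51, 54, 49, 49, 37, 41, 62, 90, 93, 95, 90, 87, 90, 81, 77]
345 [144, 138, 138, 143, 138, 139, 96, 60, 43, 50, 54, 57, 45, 66, 134, 178, 180, 182, 178, 180, 178, 177]
375 [136, 141, 144, 143, 136, 140, 143, 137, 103, 60, 46, 43, 52, 54, 48, 41, 88, 154, 178, 182, 178, 175]
395 [142, 140, 136, 138, 138, 135, 139, 137, 138, 102, 69, 47, 42, 49, 53, 52, 48, 38, 26, 39, 50, 45]
```

The block is square to within 0.5°. Correcting for the lip's true height of 13 mm, its back edge is at plate x of about 95 mm against the bar at 97. The push also stalled at 14 N, far above sliding friction. It is home and the arm is clear.

```bash
python3 -c "
from bench import arm
print(arm.sign_off())"
```

```text
the job is handed in; nothing more can be done
None
```

I tipped the block over the plate's front edge and pushed it home: it lies wells up against the stop bar (back edge measured 2 mm off, ±2 mm), square to within 0.5°, arm clear; handed in at about 13 s of the 48 s allowed, with no verdict returned.

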